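# Index and lock the welding positioner

### The job

The square tube clamped on the tilted welding positioner is welded on three sides. Turn the faceplate the short way (less than an eighth of a turn) until the last, unwelded side faces squarely down the slope to the front, and lock it there with the index plunger at the rim: pull the black T-knob out of its rest notch, give it a quarter turn and let the spring drop the pin fully home in the index hole. Then let go.

Things in the scene. Friction and masses are not known exactly. Their poses are not given: they have to be found in the camera images.
- positioner: Grey bench welding positioner fixed to the table, 200 x 170 mm base; origin under the base's centre, -x = its front, to which the faceplate leans 30 deg from level. The plunger's bracket reaches over the faceplate's rim on its right (-y) side. The plunger's axis and the faceplate's axis are parallel, 30 deg from vertical, 86 mm apart.
- faceplate (a joint): Turning of the steel faceplate (194 mm across), rad, + anticlockwise seen onto its face. 0 = wanted station: unwelded side of the tube squarely down the slope, an index hole under the pin. Other holes come under the pin at +-1.57 and 3.14. Stiff (0.1 N m friction), stays where left; starts 0.28 to 0.66. If within 3 mm of line, the pin's round nose draws it into line.
- tube_grip (a point): On the faceplate's axis, in the upright square tube (30 x 30 x 75 mm) fixed to the plate's centre; grip the tube across two flats and twist to turn the plate. 60 mm above the plate, 20 mm below the tube's top. z = out along the axis; x, y square to the tube's sides, turning with it; -x side unwelded, other three have a bead at the foot. Clamps at +-y rise to 30 mm.
- plunger (a joint): Pull of the sprung plunger, m, + outward. 0 = home, 10 mm pin 6 mm deep in the 12 mm index hole; 0.006 = nose on the plate between holes; 0.008 = parked in the rest notch, nose clear of the plate (start); above 0.0132 the cross pin clears the sleeve and the knob can turn; 0.019 = stop. The spring pushes inward, 8 N at home to 14 N at the stop.
- knob (a joint): Turning of the black T-knob, rad, + anticlockwise seen from outside. At 0 or +-3.14 (T-bar up and down the slope) its cross pin is over the sleeve's deep slots and the plunger can drop home; at +-1.57 (start 1.57, T-bar pointing at the tube) over the 5.5 mm deep rest notches, whose walls hold it until pulled out. May turn either way, up to 3.6.
- knob_grip (a point): On the plunger's axis, in the knob's T-bar, 8 mm below its outer end; moves and turns with it. T-bar 44 mm long (x), 14 mm wide (y: grip across this), 28 mm high (z). Below the T-bar 8 mm of hub, 23 mm across, then the slotted steel sleeve, 33 mm across, its rim 37 mm below this point when parked, 29 mm at home. z = outward, the way to pull.

How it is judged (in metres and radians):
On the way:
1. the knob has been pulled out clear of its rest notch (value of joint plunger above 0.0125 m), for 0.1 s.
At the end, for the whole second after the job is handed in: The faceplate stands at the wanted station (within 0.04 rad) and the plunger has dropped home, to within 2.5 mm of its end, so that the pin locks the plate (value of joint plunger below 0.0025 m and value of joint faceplate between -0.04 and 0.04 rad); the robot touches nothing.
It also fails if it takes over 45 s, if anything falls off the work surface, if the arm or the gripper's body presses on something with over 40 N, if the wrist force passes 120 N, or if a joint passes its speed limit or range.

### The arm

A 6-joint arm with a two-finger parallel gripper is mounted at the origin on a cart in front of the work surface, level with it; the furniture and walls round the work are solid. World frame = base frame: x ahead of the robot, y to its left, z up, the work surface at z = 0. Lengths are in m, angles in degrees, forces in N, time in s.
With the tool pointing down it reaches from about 0.25 to 0.725 m from the base axis. Payload 9.7 kg.
Tool frame: the origin (TCP) lies at the very end of the fingers, on their centre line; the grasp point (between the pads) lies grasp_offset behind it (grasp_offset is the distance from the TCP to the grasp point, in m); z points along the fingers, y is the line along which they close (so a half turn about z gives the same grasp; the last joint's range is limited). The gripper opens to 85 mm and grips with 20 to 120 N. Pads are 22 mm wide; open, the fingers measure 114 mm over their backs; the gripper's body (76 mm by 85 mm) begins 54 mm behind the grasp point. The pads swing forward as they close: fully open they stand 13 mm farther back than shut.
Start: joints at [-68.698, 4.979, 10.078, 95.1, 0, 90], TCP at [0.2, -0.512, 0.231] pointing down, gripper open.
Joint ranges: [-179.16, 179.16], [-48.56, 103.87], [-65.8, 70.77], [-126.05, 130.52], [-82.76, 87.17], [-180, 180]. Speed limits (degrees/s): [127.2, 127.2, 147.25, 180, 180, 180].

### API

Orientations are given as [roll, pitch, yaw] about the fixed x, y, z axes, in that order (R = Rz(yaw) Ry(pitch) Rx(roll)).
In Python, from workcell import get_obs, camera, calibration, job_done, recognise, cut_out, mark_of, grasp_offset gives the robot as it stands.
- The arm moves only by the tool servo_tool, never from a script. Its argument "moves" is a list of rows, each a list of 3 entries, a list of its own where there are three numbers: the turn, a rotation vector about the tool's x, y, z in degrees, then the shift along the tool's x, y, z in m, then the opening in per cent of the stroke, from 0 (shut) to 100 (fully open). In form: [[[ax, ay, az], [x, y, z], claw], ...]. A call has 1 to 12 rows; each row shifts and turns the commanded pose from where the row before left it, along the tool's axes as they then stand; what a row does not reach is not made up. A row lasts 1/10 s, in which the tool goes at most 50 mm and 8.59 degrees, less where a joint would pass 70% of its speed; a pose out of reach is approached as far as the arm can. A call is refused whole if a number of a shift passes 0.05 or a number of a turn 8.59, either way. A call with a gripper value outside its range is refused whole. The fingers move at their own pace and stop on an object; "force" is the grip in N (left out, the last holds). Time passes only in rows, so rows that do not move let the fingers close. It gives the time, the measured TCP pose, the force, the opening and the grip force at its end, in the units of the state.
- get_obs(): the state, without advancing time (a new reading comes with each control period).
- camera(name): name is "side" or "top" or "wrist"; returns (picture, depth): 480x640x3 uint8, red, green, blue; 480x640 float32, m along the optical axis (not along the pixel's ray), 0 where there is no reading.
- calibration(name): a dict with "camera_matrix" (3x3 intrinsics, pixels), "R" (3x3) and "t" (3): a world point X has camera coordinates R X + t. Camera axes: x right, y down, z forward; pixel columns grow to the right and rows downward; lengths in m; the calibration is good to about 2 mm. A picture is of the moment at which its call begins: read the wrist's pose just before it. calibration takes no time and is no camera call; for the wrist camera it gives the pose at the moment of the call.
- job_done(): hands the job in; it is judged then, once.
Trained networks look in the newest picture that a camera, given by its name, has taken for a name from the list of things; names that differ only in an ending like _2 or _b are one class to them, and where a whole thing is asked for, a point or a joint stands for the part that bears it (a point fixed in the world has none). Each returns a list of dicts, best first, with "score" (0 to 1); they miss things now and then, are a little off and sometimes report something else, mostly with a low value. They report only what shows in the picture. A call takes as long as a camera call.
- recognise(name, camera): "xyz" ([x, y, z] in m, in the coordinates of the camera as it stood for that picture, good to about 4 mm: the middle of the surface that is visible of it).
- cut_out(name, camera): "mask" (480x640 bool, what is visible of it).
- mark_of(name, camera): "xyz" ([x, y, z] in m, in the coordinates of the camera as it stood for that picture, good to about 4 mm: a listed point, or the origin of a listed thing).
The state is a dict: "time": time; "q": joint angles; "qd": joint speeds; "joint_efforts": joint torques, N m; "ee_pos": TCP position; "tcp_rot": TCP orientation; "wrist_force": force on the tool from outside, world axes, zero at the start; "torque": the same for the moment, N m; "opening": finger opening in m; "grasp_force": force on a finger pad.
Only numpy, scipy, OpenCV 4.12 (cv2) and the standard library are available. Lean on these libraries where they do the work, as an engineer would, in place of code of your own. Each camera call takes 0.05 s, during which the arm holds its last target. There are 200 camera calls.

## Working session

There is one attempt and no reset: what is moved stays moved. The work goes in short steps, Python scripts to look and compute and a tool call to move; the robot and the scene stay as the last step left them, time stands still between calls to the robot, and variables do not carry over. Pictures are saved under pics/ and viewed, at most 10 in all, crops included, and the job is handed in when it is done.

Besides the shell and the picture viewer there is one more tool, called after ">>>" in YAML: its name, and indented under it one key for each argument. servo_tool: Moves the arm, as the interface text tells. Its arguments: {"type":"object","properties":{"moves":{"type":"array"},"force":{"type":"number"}},"required":["moves"]}

```bash
mkdir -p pics; ls; python3 - <<'E'
from workcell import *
import numpy as np,cv2
np.set_printoptions(precision=4,suppress=True)
o=get_obs();print(o['time'],o['ee_pos'],o['tcp_rot'],grasp_offset if not callable(grasp_offset) else grasp_offset(),o['opening'])
ims=[]
for c in ['side','top']:
    p,d=camera(c);ims.append(p)
    k=calibration(c);R=np.array(k['R']);t=np.array(k['t'])
    print(c,-R.T@t)
    for n in ['positioner','tube_grip','knob_grip','plunger']:
        for r in mark_of(n,c)[:2]: print(n,'mark',round(r['score'],2),R.T@(np.array(r['xyz'])-t))
    cv2.imwrite(f'pics/{c}.png',p[:,:,::-1])
E
```

```text
pics
0.0 [ 0.1997 -0.5122  0.2306] [-179.9244   -0.0013   21.3039] 0.0187 0.08553614541822699
side [0.4886 0.7091 0.6205]
positioner mark 0.63 [ 0.6113 -0.0388 -0.0001]
tube_grip mark 0.58 [ 0.5598 -0.0297  0.1919]
knob_grip mark 0.75 [ 0.5384 -0.1151  0.207 ]Traceback (most recent call last):
  File "<stdin>", line 11, in <module>
ValueError: it knows: knob_grip, positioner, tube_grip
```

```bash
python3 - <<'E'
from workcell import *
import numpy as np,cv2
np.set_printoptions(precision=4,suppress=True)
for c in ['side','top']:
    p,d=camera(c)
    k=calibration(c);R=np.array(k['R']);t=np.array(k['t'])
    print(c,-R.T@t)
    for n in ['positioner','tube_grip','knob_grip']:
        for r in mark_of(n,c)[:2]: print(n,'mark',round(r['score'],2),R.T@(np.array(r['xyz'])-t))
    K=np.array(k['camera_matrix']);u=K@(R@np.array([.57,-.06,.15])+t);u=u[:2]/u[2];print(u)
    x,y=int(np.clip(u[0]-120,0,400)),int(np.clip(u[1]-110,0,260))
    cv2.imwrite(f'pics/{c}.png',cv2.resize(p[y:y+220,x:x+240,::-1],None,fx=2.5,fy=2.5,interpolation=cv2.INTER_CUBIC))
    np.savez(f'{c}.npz',p=p,d=d)
    print(x,y)
a=cv2.imread('pics/side.png');b=cv2.imread('pics/top.png')
cv2.imwrite('pics/both.png',cv2.resize(np.hstack([a,b]),(800,367)))
E
```

```text
side [0.4886 0.7091 0.6205]
positioner mark 0.81 [ 0.6143 -0.0397  0.0006]
tube_grip mark 0.89 [ 0.5545 -0.0312  0.1894]
knob_grip mark 0.67 [ 0.541  -0.1109  0.2082]
[321.7952 227.9724]
201 117
top [ 0.4673 -0.0105  0.976 ]
positioner mark 0.75 [ 0.6134 -0.0367 -0.0038]
tube_grip mark 0.74 [ 0.5634 -0.0328  0.1863]
knob_grip mark 0.94 [ 0.5396 -0.1122  0.2055]
[340.7784 234.633 ]
220 124
```

View pics/side.png

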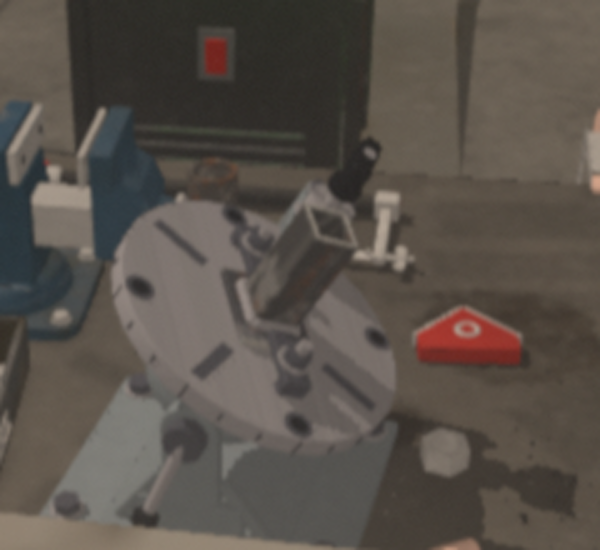

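View pics/top.png

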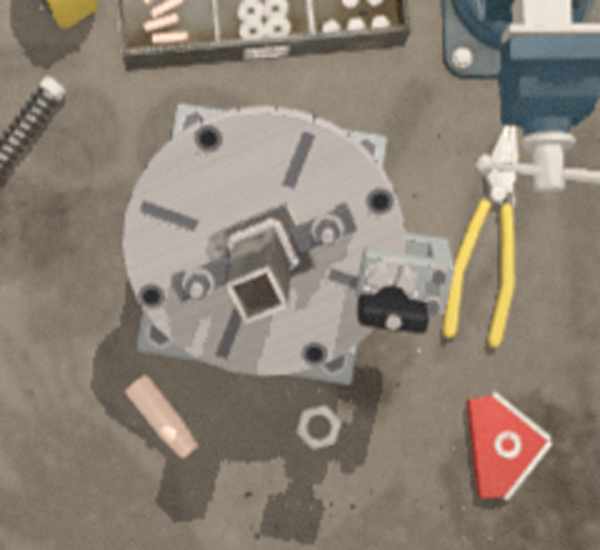

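The pictures show the tilted plate with the tube and the black T-bar at top-crop (393,310). The four index holes are at top-crop (207,138), (380,200), (315,353) and (151,296). I'll fit the plate plane and holes next.

```bash
cat > h.py <<'E'
import numpy as np
from workcell import *
np.set_printoptions(precision=4,suppress=True)
def cal(c):
    k=calibration(c);return np.array(k['camera_matrix']),np.array(k['R']),np.array(k['t'])
def cloud(c,d):
    K,R,t=cal(c);v,u=np.mgrid[:480,:640]
    P=np.stack([(u-K[0,2])/K[0,0]*d,(v-K[1,2])/K[1,1]*d,d],-1);return (P-t)@R
def hit(c,uv,n,q):
    K,R,t=cal(c);C=-R.T@t;r=R.T@np.linalg.solve(K,[*uv,1]);return C+r*(n@(q-C))/(n@r)
def fitplane(P):
    rng=np.random.default_rng(0);best=None
    for _ in range(400):
        a,b,e=P[rng.choice(len(P),3,replace=False)];n=np.cross(b-a,e-a);n/=np.linalg.norm(n)+1e-12
        m=abs((P-a)@n)<.002
        if best is None or m.sum()>best.sum():best=m
    Q=P[best];q=Q.mean(0);n=np.linalg.svd(Q-q)[2][2];n*=np.sign(n[2]);return n,q,best.sum()
E
python3 - <<'E'
from h import *
D={c:np.load(c+'.npz') for c in('side','top')}
holes={'top':[(207,138),(380,200),(315,353),(151,296)],'side':[(235,215),(377,338),(297,424),(140,287)]}
off={'top':(220,124),'side':(201,117)}
for c in D:
    P=cloud(c,D[c]['d']);hp=np.array(holes[c])/2.5+off[c]
    import cv2
    m=np.zeros((480,640),np.uint8);cv2.fillPoly(m,[hp.astype(np.int32)] if c=='top' else [cv2.convexHull(hp.astype(np.int32))],1)
    Q=P[(m>0)&(D[c]['d']>0)];n,q,s=fitplane(Q)
    print(c,'n',n,'tilt',np.degrees(np.arccos(n[2])),'yaw',np.degrees(np.arctan2(-n[1],-n[0])),s,len(Q))
    H=np.array([hit(c,h,n,q) for h in hp]);print(H,'centre',H.mean(0),'rad',np.linalg.norm(H-H.mean(0),axis=1), 'tubegrip',H.mean(0)+.06*n)
    psi=np.arctan2(-n[1],-n[0])
    ey=np.array([-np.sin(psi),np.cos(psi),0]);ex=np.cross(ey,n);h=H-H.mean(0)
    print('hole angles',np.degrees(np.arctan2(h@ey,h@ex)))
    # knob pts
    B=P[(P[...,2]>.17)&(P[...,1]<-.085)&(P[...,1]>-.16)&(P[...,0]>.48)&(P[...,0]<.6)&(D[c]['p'].max(-1)<60)]
    print('knob',len(B),B.mean(0),B.min(0),B.max(0), 'local',((B-H.mean(0))@np.c_[ex,ey,n]).mean(0),((B-H.mean(0))@np.c_[ex,ey,n]).min(0),((B-H.mean(0))@np.c_[ex,ey,n]).max(0))
E
```

```text
side n [-0.4951  0.0639  0.8665] tilt 29.949399388510393 yaw -7.35474059231294 2147 3733
[[ 0.6207 -0.1118  0.1612]
 [ 0.5215 -0.0728  0.1016]
 [ 0.5591  0.0434  0.1146]
 [ 0.6576  0.0052  0.1737]] centre [ 0.5897 -0.034   0.1378] rad [0.087  0.0864 0.0864 0.0862] tubegrip [ 0.56   -0.0302  0.1898]
hole angles [ -57.3252 -146.8858  122.549    33.5234]
knob 241 [ 0.5446 -0.1006  0.2042] [ 0.5312 -0.1303  0.1815] [ 0.56   -0.0864  0.2171] local [ 0.0018 -0.0718  0.0756] [-0.0105 -0.1021  0.0537] [ 0.0108 -0.0579  0.0885]
top n [-0.496   0.0649  0.8659] tilt 30.015044462986708 yaw -7.458580745102532 2704 4903
[[ 0.6575  0.0058  0.1737]
 [ 0.6214 -0.1105  0.1618]
 [ 0.5219 -0.0731  0.1019]
 [ 0.5581  0.043   0.114 ]] centre [ 0.5897 -0.0337  0.1378] rad [0.0862 0.0864 0.0863 0.0863] tubegrip [ 0.5599 -0.0298  0.1898]
hole angles [  33.792   -56.4328 -146.2916  123.5405]
knob 252 [ 0.5446 -0.1126  0.2068] [ 0.5306 -0.134   0.1913] [ 0.5592 -0.0924  0.2176] local [ 0.0046 -0.0841  0.0769] [-0.0046 -0.1057  0.0567] [ 0.0115 -0.0643  0.0898]
```

```bash
cat >> h.py <<'E'
from scipy.spatial.transform import Rotation as Ro
n=np.array([-.4957,.0645,.866]);n/=np.linalg.norm(n)
C=np.array([.5897,-.0338,.1378])
psi=np.arctan2(-n[1],-n[0]);ey=np.array([-np.sin(psi),np.cos(psi),0]);ex=np.cross(ey,n)
L=np.c_[ex,ey,n]
def tgt(lp,ang):  # TCP at local lp, tool y at local angle ang deg
    a=np.radians(ang);y=ex*np.cos(a)+ey*np.sin(a);z=-n;x=np.cross(y,z)
    return C+L@np.array(lp),np.c_[x,y,z]
def go(lp,ang):
    o=get_obs();p,R=tgt(lp,ang);R0=Ro.from_euler('xyz',o['tcp_rot'],degrees=True).as_matrix()
    print('t',o['time'],'q',np.array(o['q']),'F',np.array(o['wrist_force']),'T',np.array(o['torque']),'open',o['opening'],o['grasp_force'])
    print('turn',Ro.from_matrix(R0.T@R).as_rotvec(degrees=True),'shift after turn (mm)',R.T@(p-o['ee_pos'])*1e3,'shift before turn',R0.T@(p-o['ee_pos'])*1e3)
    print('now local',L.T@(np.array(o['ee_pos'])-C)*1e3, 'y angle',np.degrees(np.arctan2(R0[:,1]@ey,R0[:,1]@ex)))
E
python3 -c "
from h import *
go([0,0,.15],33.3)"
```

```text
t 0.6 q [-68.698    4.9807  10.0785  95.1015   0.0017  89.9995] F [ 0.0282  0.4666 -0.2769] T [ 0.0123 -0.018  -0.015 ] open 0.08531988408098426 0.0
turn [-32.6183   8.1233 -92.201 ] shift after turn (mm) [309.9052 484.3027  93.3636] shift before turn [ 471.3619 -340.2936  -36.4058]
now local [-234.6388 -524.9143  243.3636] y angle -64.61837703852467
```

>>> servo_tool:
  moves:
    - [[0,0,0],[0.03,-0.02,-0.02],60]
    - [[0,0,0],[0.04,-0.029,-0.02],60]
    - [[0,0,0],[0.04,-0.029,-0.02],60]
    - [[0,0,0],[0.04,-0.029,-0.01],60]
    - [[0,0,0],[0.04,-0.029,-0.01],60]
    - [[0,0,0],[0.04,-0.029,0],60]
    - [[0,0,0],[0.04,-0.029,0],60]
    - [[0,0,0],[0.04,-0.029,0],60]
    - [[0,0,0],[0.04,-0.029,0],60]
    - [[0,0,0],[0.04,-0.029,0],60]
    - [[0,0,0],[0.04,-0.029,0],60]
    - [[0,0,0],[0.04,-0.029,0],60]

```text
time: 1.8
ee_pos: [0.5115, -0.0296, 0.3089]
tcp_rot: [180.0, -0.0, 21.3]
wrist_force: [1.4, -1.5, 0.1]
opening: 0.0512
grasp_force: 0.0
```

>>> servo_tool:
  moves:
    - [[-2.7,0.7,-7.7],[0,0,0],60]
    - [[-2.7,0.7,-7.7],[0,0,0],60]
    - [[-2.7,0.7,-7.7],[0,0,0],60]
    - [[-2.7,0.7,-7.7],[0,0,0],60]
    - [[-2.7,0.7,-7.7],[0,0,0],60]
    - [[-2.7,0.7,-7.7],[0,0,0],60]
    - [[-2.7,0.7,-7.7],[0,0,0],60]
    - [[-2.7,0.7,-7.7],[0,0,0],60]
    - [[-2.7,0.7,-7.7],[0,0,0],60]
    - [[-2.7,0.7,-7.7],[0,0,0],60]
    - [[-2.7,0.7,-7.7],[0,0,0],60]
    - [[-2.7,0.7,-7.7],[0,0,0],60]

```text
time: 3.0
ee_pos: [0.5106, -0.0314, 0.3089]
tcp_rot: [154.2, 15.8, 112.8]
wrist_force: [0.2, 0.1, -0.3]
opening: 0.0513
grasp_force: 0.0
```

```bash
python3 -c "
from h import *
go([0,0,.1],33.3)"
```

```text
t 3.0 q [ -2.3284 -28.4288 -15.4815  73.0466  -2.1459  60.6658] F [ 0.1735  0.1136 -0.3183] T [0.0562 0.4111 0.0378] open 0.0512890426405107 0.0
turn [ 0.1948 -0.3422  0.4411] shift after turn (mm) [ 16.0804 -10.1455  87.5433] shift before turn [ 15.6361 -10.3212  87.6032]
now local [ 17.3081  -7.87   187.5433] y angle 33.74055152192709
```

>>> servo_tool:
  moves:
    - [[0.2,-0.3,0.4],[0.016,-0.01,0],60]
    - [[0,0,0],[0,0,0.03],60]
    - [[0,0,0],[0,0,0.03],60]
    - [[0,0,0],[0,0,0.02],60]
    - [[0,0,0],[0,0,0],60]
    - [[0,0,0],[0,0,0],60]

```text
time: 3.6
ee_pos: [0.5362, -0.0272, 0.2312]
tcp_rot: [154.3, 15.8, 112.0]
wrist_force: [-0.3, 0.1, 0.3]
opening: 0.0511
grasp_force: 0.0
```

```bash
python3 - <<'E'
from h import *
import cv2
go([0,0,.041],33.3)
p,d=camera('top');q,_=camera('side')
cv2.imwrite('pics/c2.png',cv2.resize(np.hstack([p[124:344,220:460],q[87:307,201:441]])[:,:,::-1],(800,367)))
E
```

```text
t 3.6 q [ -1.249  -27.0512 -23.3369  64.0291  -3.1124  62.3584] F [-0.2716  0.1183  0.3039] T [0.0481 0.403  0.0007] open 0.051113233727415525 0.0
turn [-0.1628 -0.0462 -0.3053] shift after turn (mm) [ 0.2879  0.1474 66.8009] shift before turn [ 0.2352  0.3358 66.8004]
now local [  0.0348  -0.3215 107.8009] y angle 32.99480425811994
```

View pics/c2.png

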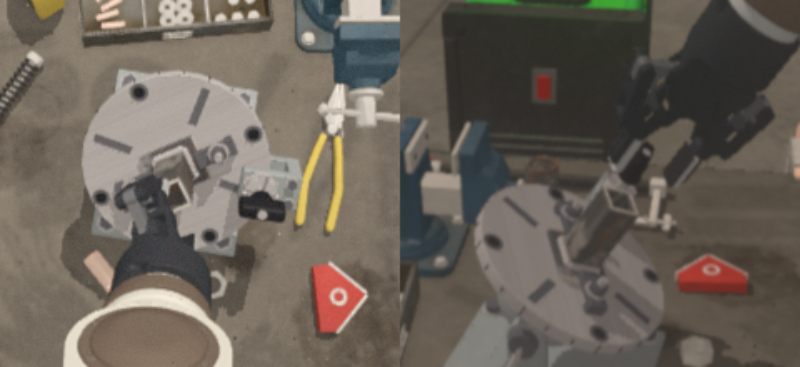

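The tube top lies between the fingers along the axis: at (180,195) in the left half and (615,195) in the right. I'll descend and grip.

>>> servo_tool:
  moves:
    - [[-0.2,0,-0.3],[0,0,0.015],60]
    - [[0,0,0],[0,0,0.015],60]
    - [[0,0,0],[0,0,0.015],60]
    - [[0,0,0],[0,0,0.012],60]
    - [[0,0,0],[0,0,0.009],60]
    - [[0,0,0],[0,0,0],60]
    - [[0,0,0],[0,0,0],60]

```text
time: 4.4
ee_pos: [0.5693, -0.0313, 0.1741]
tcp_rot: [154.2, 15.9, 112.2]
wrist_force: [-1.3, 0.4, 0.5]
opening: 0.0513
grasp_force: 0.0
```

>>> servo_tool:
  moves:
    - [[0,0,0],[0,0,0],30]
    - [[0,0,0],[0,0,0],20]
    - [[0,0,0],[0,0,0],20]
    - [[0,0,0],[0,0,0],20]
    - [[0,0,0],[0,0,0],20]
  force: 40

```text
time: 4.9
ee_pos: [0.5703, -0.0307, 0.1756]
tcp_rot: [154.0, 15.9, 112.2]
wrist_force: [5.6, 4.6, 2.1]
opening: 0.0293
grasp_force: 44.1
```

```bash
python3 -c "
from h import *
go([0,0,.041],0)"
```

```text
t 4.9 q [ -1.7391 -23.0223 -26.9979  55.9107  -2.6862  61.5911] F [5.6379 4.6073 2.0731] T [ 0.517  -0.0198  0.2009] open 0.02925245053187193 44.09189522266388
turn [ 0.2691 -0.0964 33.3158] shift after turn (mm) [-0.5939 -1.9026  1.5443] shift before turn [ 0.5483 -1.9237  1.535 ]
now local [ 1.9026  0.5939 42.5443] y angle 33.31585373718397
```

>>> servo_tool:
  moves:
    - [[0,0,0],[0,0.0015,0],20]
    - [[0,0,4],[0,0,0],20]
    - [[0,0,4.9],[0,0,0],20]
    - [[0,0,4.9],[0,0,0],20]
    - [[0,0,4.9],[0,0,0],20]
    - [[0,0,4.9],[0,0,0],20]
    - [[0,0,4.9],[0,0,0],20]
    - [[0,0,4.8],[0,0,0],20]
    - [[0,0,0],[0,0,0],20]
    - [[0,0,0],[0,0,0],20]
  force: 60

```text
time: 5.9
ee_pos: [0.5695, -0.0309, 0.1751]
tcp_rot: [150.0, -0.0, 82.6]
wrist_force: [-14.9, 0.4, 8.0]
opening: 0.0292
grasp_force: 61.0
```

```bash
python3 - <<'E'
from h import *
import cv2
go([0,0,.041],0)
p,d=camera('top');q,e=camera('side')
np.savez('top2.npz',p=p,d=d);np.savez('side2.npz',p=q,d=e)
a=cv2.resize(p[124:344,220:460],(400,367));b=cv2.resize(q[117:337,191:431],(400,367))
cv2.imwrite('pics/c3.png',np.hstack([a,b])[:,:,::-1])
E
```

```text
t 5.9 q [ -1.6887 -22.9054 -26.8738  56.1663  -2.8315  94.986 ] F [-14.8746   0.4249   8.0334] T [-0.0376  1.6624 -0.282 ] open 0.029206065414790087 61.02813184261322
turn [-0.0079 -0.0263 -0.0234] shift after turn (mm) [-0.2927 -0.9586  1.5113] shift before turn [-0.2938 -0.9582  1.5113]
now local [ 0.9586  0.2927 42.5113] y angle -0.02339561320589753
```

View pics/c3.png

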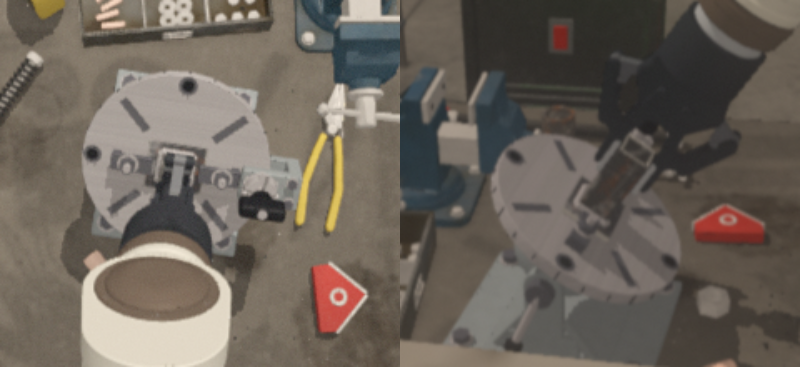

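```bash
cat > holes.py <<'E'
from h import *
def angs(c,p,uvs):
    g=p.max(-1).astype(float)
    for u,v in uvs:
        for _ in range(3):
            x,y=int(round(u)),int(round(v));w=g[y-7:y+8,x-7:x+8];W=np.clip(np.percentile(w,60)*.75-w,0,None)
            yy,xx=np.mgrid[y-7:y+8,x-7:x+8];u,v=(W*xx).sum()/W.sum(),(W*yy).sum()/W.sum()
        h=L.T@(hit(c,(u,v),n,C)-C);print(c,u,v,h*1e3,np.degrees(np.arctan2(h[1],h[0])))
E
python3 - <<'E'
from holes import *
f=lambda c,l:np.array(l)
T=np.load('top2.npz')['p'];S=np.load('side2.npz')['p']
angs('top',T,[(220+187*.6,124+86*.6),(220+92*.6,124+153*.6)])
angs('side',S,[(191+115*.6,117+157*.6),(191+269*.6,117+261*.6),(191+165*.6,117+261*.6)])
T=np.load('top.npz')['p'];S=np.load('side.npz')['p']
angs('top',T,np.array([(207,138),(380,200),(315,353),(151,296)])/2.5+[220,124])
angs('side',S,np.array([(235,215),(377,338),(297,424),(140,287)])/2.5+[201,117])
E
```

```text
top 332.60307798323186 175.16630297461813 [86.2922  0.5304 -0.    ] 0.3521428243251353
top 274.91992047713717 215.6820675944334 [ 0.2738 86.8461 -0.    ] 89.81936394760132
side 257.7778094785228 208.67585988270727 [90.4902 -1.5668  0.    ] -0.9919260121246283
side 352.3715439577509 273.35135135135135 [-85.4634   0.2622   0.    ] 179.82424762215678
side 289.8535793956601 273.6814033664571 [ 0.6385 85.877   0.    ] 89.57400853514993
top 302.8621615028056 178.94925591607708 [72.1454 47.9611 -0.    ] 33.61527814121733
top 371.5632491796692 204.1254938726311 [ 47.3953 -71.2922   0.    ] -56.38387187946935
top 345.96304167951075 265.5375180492237 [-72.4657 -47.7865  -0.    ] -146.59769447008898
top 278.53094335612315 243.0732934216586 [-49.4413  75.1544   0.    ] 123.33945808414148
side 296.84923076923076 199.79384615384615 [ 47.2474 -84.3605   0.    ] -60.74829889405845
side 351.48786717752233 251.84674329501917 [-71.6058 -47.7944   0.    ] -146.27822056216232
side 320.0923254472014 286.35025966532027 [-46.781   71.6673  -0.    ] 123.13456473587148
side 256.6192647477914 231.41037332573381 [72.6145 47.3005 -0.    ] 33.07990205890186
```

>>> servo_tool:
  moves:
    - [[0,0,0],[0,0,0],60]
    - [[0,0,0],[0,0,0],60]
    - [[0,0,0],[0,0,0],60]
    - [[0,0,0],[0,0,-0.02],60]
    - [[0,0,0],[0,0,-0.03],60]
    - [[0,0,0],[0,0,-0.03],60]
    - [[0,0,0],[-0.03,0,0],60]
    - [[0,0,0],[-0.03,0,0],60]
    - [[0,0,0],[-0.026,0,0],50]
    - [[0,0,0],[0,0,0],50]
    - [[0,0,0],[0,0,0],50]

```text
time: 7.1
ee_pos: [0.5196, -0.1113, 0.2434]
tcp_rot: [150.0, -0.1, 82.5]
wrist_force: [-0.2, 0.4, -0.4]
opening: 0.0427
grasp_force: 0.0
```

```bash
python3 - <<'E'
from holes import *
import cv2
go([0,-.086,.062],0)
p,d=camera('top')
for r in mark_of('knob_grip','top')[:1]:
    K,R,t=cal('top');print(r['score'],L.T@(R.T@(np.array(r['xyz'])-t)-C)*1e3)
q,e=camera('side');w,f=camera('wrist')
for r in mark_of('knob_grip','wrist')[:1]:
    K,R,t=cal('wrist');print('wrist',r['score'],L.T@(R.T@(np.array(r['xyz'])-t)-C)*1e3)
P=cloud('wrist',f);l=(P-C)@L*1e3
B=l[(abs(l[...,0])<20)&(abs(l[...,1]+86)<30)&(l[...,2]>80)&(l[...,2]<95)];print(len(B),B.min(0),B.max(0),np.median(B,0)) if len(B) else 0
angs('side',q,[(352,273),(290,274)]);angs('top',p,[(332.6,175.2),(275,215.7)])
a=cv2.resize(w,(400,367));b=cv2.resize(q[117:337,191:431],(400,367))
cv2.imwrite('pics/c4.png',np.hstack([a,b])[:,:,::-1])
E
```

```text
t 7.1 q [-13.8276 -27.7535 -22.4887  65.4114   3.2323  84.5242] F [-0.1784  0.4453 -0.3881] T [0.0341 0.4668 0.0283] open 0.04272145484001478 0.0
turn [ 0.017  -0.0293 -0.0842] shift after turn (mm) [-0.0616 -1.237  59.1965] shift before turn [-0.0937 -1.2545 59.1961]
now local [  1.237  -85.9384 121.1965] y angle -0.08421578445517429
0.82 [ -0.4464 -87.6355  80.2175]
wrist 0.57 [  2.097  -82.524   83.6354]
2565 [  -5.7617 -104.1421   80.0532] [  8.5578 -60.8773  90.5314] [  1.3179 -80.5799  87.5263]
side 352.3889563106796 273.3540655339806 [-85.4913   0.2422   0.    ] 179.8376586942691
side 289.87612797374896 273.70549630844954 [ 0.5941 85.8939  0.    ] 89.60368435711531
top 332.59165457993976 175.16623898248355 [86.2893  0.5489 -0.    ] 0.364430549849897
top 274.933976599301 215.69601884212125 [ 0.2525 86.8196 -0.    ] 89.83336556977133
```

View pics/c4.png

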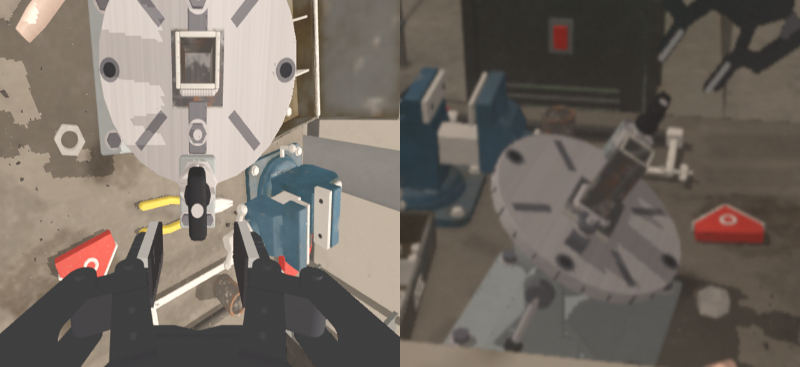

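The wrist view shows the T-bar at (197,205), square between the fingers, and the plate is square. I'll descend and grip the knob.

>>> servo_tool:
  moves:
    - [[0,0,0],[0.002,0,0.015],50]
    - [[0,0,0],[0,0,0.015],50]
    - [[0,0,0],[0,0,0.012],50]
    - [[0,0,0],[0,0,0.01],50]
    - [[0,0,0],[0,0,0.006],50]
    - [[0,0,0],[0,0,0],50]
    - [[0,0,0],[0,0,0],10]
    - [[0,0,0],[0,0,0],5]
    - [[0,0,0],[0,0,0],5]
    - [[0,0,0],[0,0,0],5]
    - [[0,0,0],[0,0,0],5]
    - [[0,0,0],[0,0,0],5]
  force: 70

```text
time: 8.55
ee_pos: [0.5482, -0.1125, 0.1938]
tcp_rot: [150.0, -0.1, 82.6]
wrist_force: [-6.5, 1.2, 2.8]
opening: 0.0127
grasp_force: 68.4
```

```bash
python3 -c "
from h import *
go([0,-.086,.062],0)"
```

```text
t 8.55 q [-13.0734 -24.4402 -25.8579  58.6989   2.8905  85.1056] F [-6.4681  1.2315  2.8064] T [ 0.2714  1.3376 -0.0027] open 0.012655679491334818 68.38225364685059
turn [ 0.0153 -0.0634 -0.011 ] shift after turn (mm) [-2.5569 -1.1421  2.0049] shift before turn [-2.5593 -1.1422  2.0018]
now local [  1.1421 -83.4431  64.0049] y angle -0.010959840948017857
```

>>> servo_tool:
  moves:
    - [[0,0,0],[0,0,-0.003],5]
    - [[0,0,0],[0,0,-0.003],5]
    - [[0,0,0],[0,0,-0.0025],5]
    - [[0,0,0],[0,0,0],5]
    - [[0,0,0],[0,0,0],5]
    - [[0,0,0],[0,0,0],5]

```text
time: 9.15
ee_pos: [0.5445, -0.1121, 0.1995]
tcp_rot: [150.0, -0.1, 82.6]
wrist_force: [10.3, -0.6, -11.2]
opening: 0.0123
grasp_force: 68.2
```

```bash
python3 -c "
from h import *
go([0,-.086,.062],0)"
```

```text
t 9.15 q [-13.1266 -24.8914 -25.5063  59.5483   2.9201  85.0531] F [ 10.2586  -0.6482 -11.2298] T [-0.107  -0.3668 -0.0795] open 0.012324007404070214 68.18694591522217
turn [-0.0285 -0.0703 -0.0068] shift after turn (mm) [-2.5525 -0.8062  8.8139] shift before turn [-2.5634 -0.8015  8.8112]
now local [  0.8062 -83.4475  70.8139] y angle -0.006817555472271558
```

>>> servo_tool:
  moves:
    - [[0,0,0],[0,0,-0.0015],5]
    - [[0,0,-3],[0,0,0],5]
    - [[0,0,-6],[0,0,0],5]
    - [[0,0,-6],[0,0,0],5]
    - [[0,0,-6],[0,0,0],5]
    - [[0,0,-6],[0,0,0],5]
    - [[0,0,-6],[0,0,0],5]
    - [[0,0,-6],[0,0,0],5]
    - [[0,0,0],[0,0,0],5]
    - [[0,0,0],[0,0,0],5]

```text
time: 10.15
ee_pos: [0.5436, -0.112, 0.2004]
tcp_rot: [155.9, 18.2, 117.7]
wrist_force: [9.4, -0.9, -12.6]
opening: 0.0125
grasp_force: 68.2
```

```bash
python3 -c "
from h import *
go([0,-.086,.072],90)
o=get_obs();print(L.T@np.array(o['wrist_force']),L.T@np.array(o['torque']))"
```

```text
t 10.15 q [-13.1371 -24.9746 -25.4442  59.7432   2.9202  46.0293] F [  9.4351  -0.8729 -12.5925] T [-0.0883 -0.0964 -0.0164] open 0.012544841212329488 68.24798583984375
turn [  0.0302  -0.1035 -50.9946] shift after turn (mm) [ 0.4143 -2.5464  0.0497] shift before turn [-1.7181 -1.9246  0.0472]
now local [  0.4143 -83.4536  72.0497] y angle 39.005371695614016
[  1.9054   0.3518 -15.6396] [-0.0733 -0.107   0.0233]
```

>>> servo_tool:
  moves:
    - [[0,0,-6.4],[0,0,0],5]
    - [[0,0,-6.4],[0,0,0],5]
    - [[0,0,-6.4],[0,0,0],5]
    - [[0,0,-6.4],[0,0,0],5]
    - [[0,0,-6.4],[0,0,0],5]
    - [[0,0,-6.4],[0,0,0],5]
    - [[0,0,-6.4],[0,0,0],5]
    - [[0,0,-6.2],[0,0,0],5]
    - [[0,0,0],[0,0,0],5]
    - [[0,0,0],[0,0,0],5]

```text
time: 11.15
ee_pos: [0.5433, -0.1123, 0.2001]
tcp_rot: [180.0, 29.9, 172.6]
wrist_force: [8.5, -2.9, -11.8]
opening: 0.0123
grasp_force: 68.3
```

```bash
python3 -c "
from h import *
go([0,-.086,.072],90)
o=get_obs();print(L.T@np.array(o['wrist_force']),L.T@np.array(o['torque']))"
```

```text
t 11.15 q [-13.155  -24.9696 -25.4613  59.7622   2.8789  -4.9714] F [  8.4503  -2.9302 -11.804 ] T [-0.4112  0.1651 -0.2674] open 0.012259010368754798 68.30823540687561
turn [ 0.0229 -0.1223 -0.0114] shift after turn (mm) [ 0.0261 -2.1914 -0.1255] shift before turn [ 0.0259 -2.1913 -0.1264]
now local [  0.0261 -83.8086  71.8745] y angle 89.98854134112499
[  1.6837  -1.8154 -14.6013] [-0.5053  0.1107 -0.0172]
```

>>> servo_tool:
  moves:
    - [[0,0,0],[0,0,0.003],5]
    - [[0,0,0],[0,0,0.003],5]
    - [[0,0,0],[0,0,0.003],5]
    - [[0,0,0],[0,0,0.003],5]
    - [[0,0,0],[0,0,0.003],5]
    - [[0,0,0],[0,0,0],5]
    - [[0,0,0],[0,0,0],5]

```text
time: 11.85
ee_pos: [0.5506, -0.1132, 0.1877]
tcp_rot: [180.0, 29.9, 172.6]
wrist_force: [3.3, -3.2, -9.1]
opening: 0.0124
grasp_force: 69.0
```

```bash
python3 -c "
from h import *
go([0,-.086,.056],90)
o=get_obs();print(L.T@np.array(o['wrist_force']),L.T@np.array(o['torque']))"
```

```text
t 11.85 q [-13.0498 -24.0015 -26.1902  58.0313   2.8273  -4.8667] F [ 3.2999 -3.2287 -9.1404] T [-0.4765  0.9157 -0.3095] open 0.012360732237730937 69.00306344032288
turn [ 0.021  -0.0931 -0.0232] shift after turn (mm) [ 0.2795 -2.2259  1.4912] shift before turn [ 0.2762 -2.2265  1.4909]
now local [  0.2795 -83.7741  57.4912] y angle 89.97680812036076
[-1.3746 -2.7759 -9.7604] [-0.6663  0.8466  0.0273]
```

>>> servo_tool:
  moves:
    - [[0,0,0],[0,0,0],40]
    - [[0,0,0],[0,0,0],40]
    - [[0,0,0],[0,0,0],40]
    - [[0,0,0],[0,0,0],40]
    - [[0,0,0],[0,0,-0.02],40]
    - [[0,0,0],[0,0,-0.03],40]
    - [[0,0,0],[0,0,-0.04],40]
    - [[0,0,0],[0,0,-0.04],40]
    - [[0,0,0],[0,0,0],40]
    - [[0,0,0],[0,0,0],40]

```text
time: 12.85
ee_pos: [0.4869, -0.1047, 0.3028]
tcp_rot: [180.0, 30.2, 172.6]
wrist_force: [-0.1, -0.3, -0.5]
opening: 0.0343
grasp_force: 0.0
```

```bash
python3 - <<'E'
from holes import *
import cv2
go([0,-.086,.1],90)
p,d=camera('top');q,e=camera('side');w,f=camera('wrist')
l=(cloud('wrist',f)-C)@L*1e3
B=l[(abs(l[...,0])<26)&(abs(l[...,1]+84)<16)&(l[...,2]>70)&(l[...,2]<98)];print(len(B),np.percentile(B,[1,50,99],axis=0))
angs('side',q,[(352,273),(290,274)]);angs('top',p,[(332.6,175.2),(275,215.7)])
a=cv2.resize(w,(400,367));b=cv2.resize(q[117:337,191:431],(400,367))
cv2.imwrite('pics/c5.png',np.hstack([a,b])[:,:,::-1])
E
```

```text
t 12.85 q [-14.0797 -30.5964 -17.5145  73.0832   3.3967  -5.7744] F [-0.062  -0.2549 -0.4986] T [ 0.0463  0.4121 -0.0291] open 0.03427428614670056 0.0
turn [0.0521 0.1779 0.0046] shift after turn (mm) [ 2.1336 -2.4209 89.3372] shift before turn [ 2.4113 -2.502  89.3279]
now local [  2.1336 -83.5791 189.3372] y angle 90.004690842863
1427 [[-20.5223 -89.8828  72.9508]
 [ -0.6096 -83.3278  79.8272]
 [ 21.6316 -76.2027  81.6959]]
side 352.40077071290943 273.3628773281952 [-85.514    0.2441   0.    ] 179.8364616849962
side 289.8509060955519 273.6832784184514 [ 0.6406 85.8838  0.    ] 89.57262027620855
top 332.5980742778542 175.149105914718 [86.3196  0.5429  0.    ] 0.360332267526862
top 274.95309767099326 215.67331001258097 [ 0.299  86.7916  0.    ] 89.80261793994738
```

View pics/c5.png

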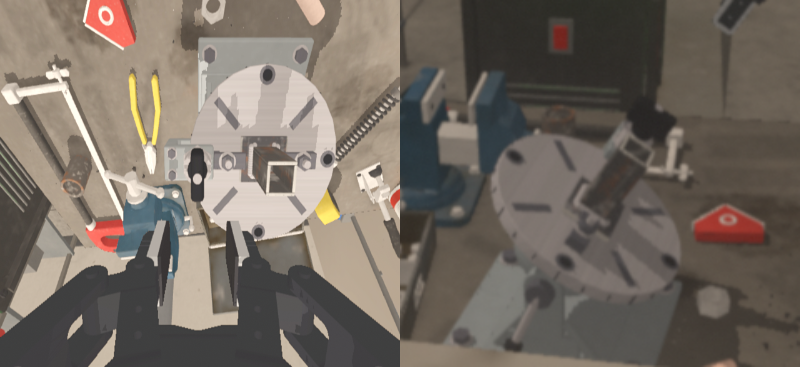

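The wrist view shows the T-bar turned a quarter, at (197,175). Its top is now about 8 mm lower than when parked, so the pin is home. The plate is at 0 and the arm is clear.

```bash
python3 -c "
from workcell import *
print(job_done())"
```

```text
the job is handed in; nothing more can be done
None
```

I turned the faceplate to the wanted station (measured within about 0.5° of it), the index pin dropped home (knob about 8 mm lower than when parked), the arm is clear, and I handed the job in at about 13 s; no verdict came back.

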